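Open a microcentrifuge rotor whose lid has a left-hand thread

TASK

The run is over: unscrew the lid of the centrifuge's rotor by its black knob and lay it flat in the steel tray beside the forceps, knob up; set it down, do not drop it. The lid has a left-hand thread, so it loosens clockwise. Leave everything else where it is.

Things in the scene. Friction and masses are not known exactly. Their poses are not given: they have to be found in the camera images.
- spindle (a point): centre of the rotor's top face, at the spindle's foot, 140 mm above the bench; z up, x and y along the machine's sides. Machine: white bench centrifuge 236 (x) by 300 mm (y), deck 150 mm high with a 178 mm round bowl opening, control panel on its y- side, smoky hood standing open, 350 mm high, on its y+ side 125 mm from here. Rotor: dark steel, 126 mm wide, braked, does not turn
- spindle_tip (a point): top of the fixed steel spindle (on its upright axis, 30 mm above the rotor's top face, hidden in the lid at first), which carries a coarse three-start left-hand thread with a lead of 24 mm a turn
- lid_center (a point): centre of the rotor lid, on its axis, half-way up, z up: aluminium disc 116 mm wide and 6 mm thick, a hub 42 mm wide on it, a knob on top; 54 mm high in all, this point 27 mm above its flat underside; about 240 g. It starts screwed down on the spindle, underside on the rotor's top face
- lid_knob (a point): centre of the lid's ribbed black knob, 16 mm above lid_center: upright cylinder 46 mm wide and 22 mm high, to be gripped across at any angle; the hub below it is narrower than the knob down to the disc, so fingertips may hang up to 34 mm below the knob's centre
- lid_mark (a point): small black bar on the lid's rim, 48 mm from its axis along the lid's x axis (at first within 0.25 rad of the machine's x axis). Turned clockwise seen from above the lid climbs 3.8 mm a radian, with 1 to 2 mm of axial play, and comes free after 4.8 to 5.5 rad, depending on how tight it was; until then the thread holds it down. Let go part-way, it stays at that height. Turned anticlockwise it only jams
- tray_in (a point): centre of the inner floor of a plain steel tray fixed to the bench, 3 mm above it; outside 270 mm (its x) by 200 mm (its y), 18 mm high, walls 3 mm. A lid lying flat fits beside the forceps with its axis about 35 mm on the x- side of this point
- forceps: dark steel forceps 115 mm long, 12 mm wide, 9 mm high, lying across (along y) the x+ end of the tray, about 100 mm from tray_in; 30 g; origin at the middle of its underside
- blue_rack: white rack with blue- and green-capped tubes, 50 x 150 mm, 85 mm high, right of the tray; origin under its centre
- dropper: small white plastic bottle, 34 mm wide, 70 mm high; origin under its centre
- jar: amber glass jar, 54 mm wide, 62 mm high; origin under its centre
- beaker: glass beaker, 60 mm wide, 80 mm high; origin under its centre
- marker: grey pen with a black cap, 125 mm long, 15 mm thick, lying on the bench; origin under its middle
- lid: the same lid as a whole; origin on its axis at its underside
Mind the look-alikes: they are no part of the job. Leave any turquoise look-alike of the lid alone.

How it is judged:
By the outcome, as a careful person would: the job done as asked, in the order asked, and still so for the second after the job is handed in, with the robot touching nothing.
It also fails if it takes over 64 s, if anything falls off the work surface, if the arm or the gripper's body presses on something with over 40 N, if the wrist force passes 120 N, or if a joint passes its speed limit or range.

ROBOT

A 6-joint arm with a two-finger parallel gripper is mounted at the origin on the work surface. World frame = base frame: x ahead of the robot, y to its left, z up, the work surface at z = 0. Lengths are in m, angles in rad, forces in N, time in s.
With the tool pointing down it reaches from about 0.375 to 0.9 m from the base axis. Payload 3.1 kg.
Tool frame: the origin (TCP) lies on the centre line of the jaws, within the pads' length; the fingertips stand 17 mm ahead of it and the grasp point (between the pads) lies 2 mm behind it; y points along the fingers, z is the direction in which the jaws open and shut, and the axes are right-handed (so a half turn about y gives the same grasp; the last joint's range is limited). The gripper opens to 85 mm and grips with 20 to 120 N. Pads are 22 mm wide; open, the fingers measure 114 mm over their backs; the gripper's body (76 mm by 85 mm) begins 54 mm behind the grasp point. The pads swing forward as they close: fully open they stand 13 mm farther back than shut.
Start: joints at [-1.333, 0.527, 1.433, -0, 1.181, -0.178], TCP at [0.253, -0.571, 0.248] pointing down, gripper open.
Joint ranges: [-3.08, 3.08], [-0.75, 2.2], [0.22, 2.44], [-1.43, 4.57], [0, 2.65], [-2.85, 2.85]. Speed limits (rad/s): [2.79, 2.79, 3.14, 3.14, 3.14, 3.14].

INTERFACE

Orientations are given as a unit quaternion [x, y, z, w].
In Python, from station import manip gives the robot as it stands.
- The arm moves only by the shell command python3 -m handwheel 'ROWS' [FORCE]. ROWS is JSON, one flat list of numbers, 7 for each row, row after row: the shift along the tool's x, y, z in cm, then the turn, a rotation vector about the tool's x, y, z in rad, then the finger opening in cm, from 0 to 8.54. A call has 1 to 10 rows; each row is the pose to reach, as a shift and turn from the pose commanded when the call began, along the tool's axes at that moment; what a row does not reach only later rows make up. A row lasts 1/12 s, in which the tool goes at most 41.7 mm and 7.16 degrees, less where a joint would pass 70% of its speed; a pose out of reach is approached as far as the arm can. A call with a gripper value outside its range is refused whole. The fingers move at their own pace and stop on an object; FORCE is the grip in N (left out, the last holds). Time passes only in rows, so rows that repeat a pose let the fingers close. It gives the time, the measured TCP pose, the force and the opening at its end, in the units of the state.
- manip.sense(): the state, without advancing time (a new reading comes with each control period).
- manip.snapshot(name): name is "scene" or "side" or "wrist"; returns a dict with "frame" (480x640x3 uint8, red, green, blue), "depth" (480x640 float32, m along the optical axis (not along the pixel's ray), 0 where there is no reading), "camera_matrix" (3x3 intrinsics, pixels), "k1" (the pictures are not rectified: a ray, as slopes to the right and down, at radius r is drawn at 1 + k1 r^2 times it, then the intrinsics apply), "rvec" (rotation vector, rad) and "tvec" (3), from world to camera coordinates, as OpenCV has them. Camera axes: x right, y down, z forward; pixel columns grow to the right and rows downward; lengths in m; the calibration is good to about 2 mm. A picture is of the moment at which its call begins.
- manip.sign_off(): hands the job in, once; it reports no verdict.
The state is a dict: "t": time; "q": joint angles; "qd": joint speeds; "tau": joint torques, N m; "tcp_pos": TCP position; "tool_rot": TCP orientation; "force": force on the tool from outside, world axes, zero at the start; "ft_torque": the same for the moment, N m; "finger_gap": opening from 0.0 (shut) to 1.0 (fully open).
Only numpy, scipy, OpenCV 4.12 (cv2) and the standard library are available. Lean on these libraries where they do the work, as an engineer would, in place of code of your own. Each camera call takes 0.05 s, during which the arm holds its last target.

## Working session

There is one attempt and no reset: what is moved stays moved. The work goes in short steps, Python scripts to look and compute and a shell command to move; the robot and the scene stay as the last step left them, time stands still between calls to the robot, and variables do not carry over. Pictures are saved under pics/ and viewed, and the job is handed in when it is done.

```bash
ls; mkdir -p pics
cat > h.py <<'E'
import numpy as np, cv2
from station import manip
from scipy.spatial.transform import Rotation as R
def cam(n):
    s=manip.snapshot(n); return s
def world(s,u,v,d=None,z=None):
    K=np.array(s['camera_matrix']);k1=s['k1']
    xd=(u-K[0,2])/K[0,0]; yd=(v-K[1,2])/K[1,1]
    rd=np.hypot(xd,yd); r=rd
    for _ in range(50): r=rd/(1+k1*r*r)
    f=r/rd if rd>0 else 1
    ray=np.array([xd*f,yd*f,1])
    M=cv2.Rodrigues(np.array(s['rvec'],float))[0]; t=np.array(s['tvec'],float).ravel()
    o=-M.T@t; w=M.T@ray
    if z is not None: return o+w*(z-o[2])/w[2]
    if d is None: d=s['depth'][int(round(v)),int(round(u))]
    return o+w*d
def project(s,p):
    K=np.array(s['camera_matrix'])
    M=cv2.Rodrigues(np.array(s['rvec'],float))[0]; t=np.array(s['tvec'],float).ravel()
    c=M@np.array(p)+t; x,y=c[0]/c[2],c[1]/c[2]; f=1+s['k1']*(x*x+y*y)
    return K[0,0]*x*f+K[0,2],K[1,1]*y*f+K[1,2]
def save(s,n): cv2.imwrite('pics/'+n+'.png',s['frame'][:,:,::-1])
E
python3 - <<'E'
from h import *
import pickle
print(manip.sense())
for n in('scene','side','wrist'):
    s=cam(n); save(s,n+'0'); pickle.dump(s,open(n+'0.pkl','wb')); print(n,s['k1'],s['camera_matrix'],s['rvec'],s['tvec'])
E
```

```text
pics
{'t': 0.0, 'q': array([-1.33250430e+00,  5.28487570e-01,  1.43395259e+00, -1.13736558e-05,
        1.18138020e+00, -1.78487740e-01]), 'qd': array([-0.00156922, -0.00132337,  0.00028777,  0.00031567, -0.00093017,
        0.00150911]), 'tau': array([-1.60783533e-03, -4.42356598e+01, -1.78025025e+01, -1.62680817e-04,
        8.61409237e-03, -9.91284878e-06]), 'tcp_pos': array([ 0.2528741 , -0.57079143,  0.24730444]), 'tool_rot': array([-0.14631838,  0.69259513, -0.69102084,  0.14626385]), 'force': array([0.17729927, 0.37840985, 0.20953871]), 'ft_torque': array([ 0.03772969, -0.02082192,  0.00525512]), 'finger_gap': 0.9997428442283915}
scene -0.018832442069590012 [[483.36597118   0.         324.4494026 ]
 [  0.         483.36597118 245.78841707]
 [  0.           0.           1.        ]] [ 1.5701297   2.19515024 -0.69685237] [ 0.22538774 -0.30801698  1.49086037]
side -0.07378887761009666 [[471.94073082   0.         311.27641952]
 [  0.         471.94073082 242.31959723]
 [  0.           0.           1.        ]] [ 0.94231802 -2.33611078  1.25275447] [0.31862219 0.3366154  0.87415131]
wrist -0.06067577757622028 [[338.52570264   0.         324.15289325]
 [  0.         338.52570264 239.12624144]
 [  0.           0.           1.        ]] [-2.42811915  1.58098205  0.22601468] [-0.62453594 -0.03450295  0.38032996]
```

View pics/scene0.png

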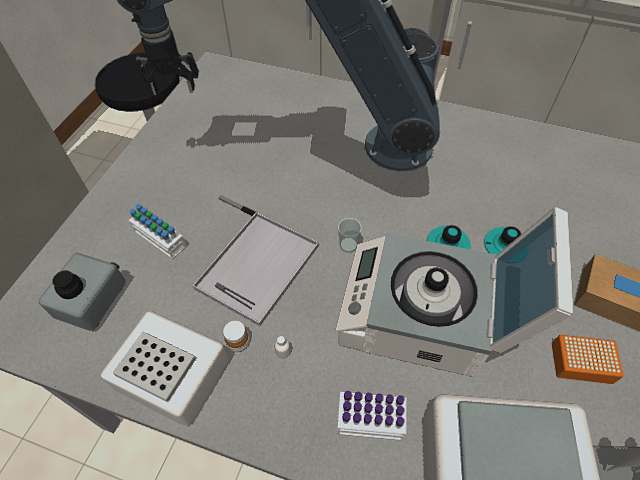

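View pics/side0.png

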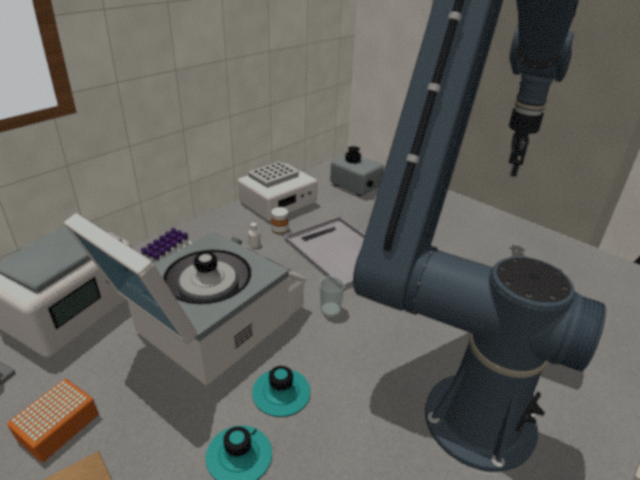

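View pics/wrist0.png

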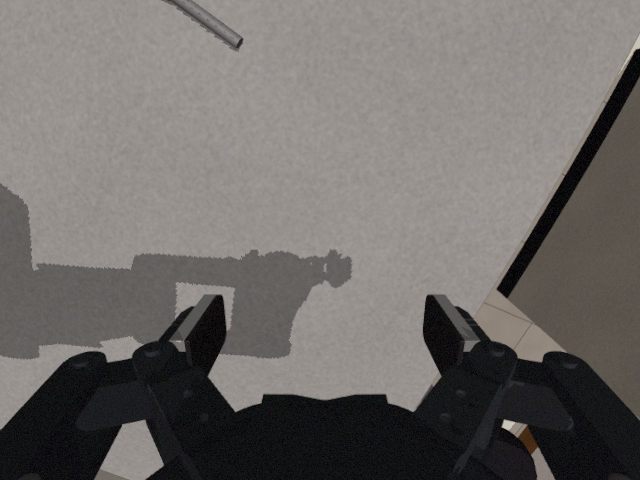

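Run:
```python
from h import *
import pickle
s=pickle.load(open('scene0.pkl','rb'));f=s['frame'][:,:,::-1]
cv2.imwrite('pics/c1.png',cv2.resize(f[240:340,330:490],None,fx=5,fy=5,interpolation=cv2.INTER_CUBIC))
cv2.imwrite('pics/c2.png',cv2.resize(f[190:340,180:340],None,fx=4.9,fy=4,interpolation=cv2.INTER_CUBIC)[:600])
s=pickle.load(open('side0.pkl','rb'));f=s['frame'][:,:,::-1]
cv2.imwrite('pics/c3.png',cv2.resize(f[210:330,130:290],None,fx=5,fy=5,interpolation=cv2.INTER_CUBIC))
```

```text
(no output)
```

View pics/c1.png

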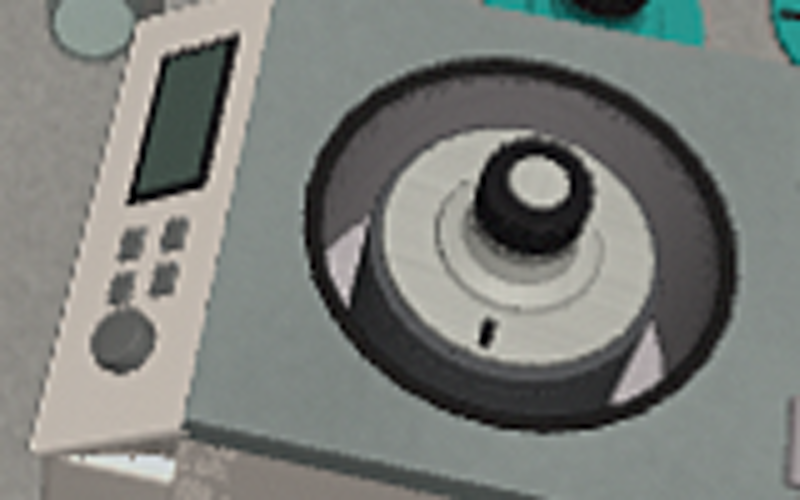

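View pics/c2.png

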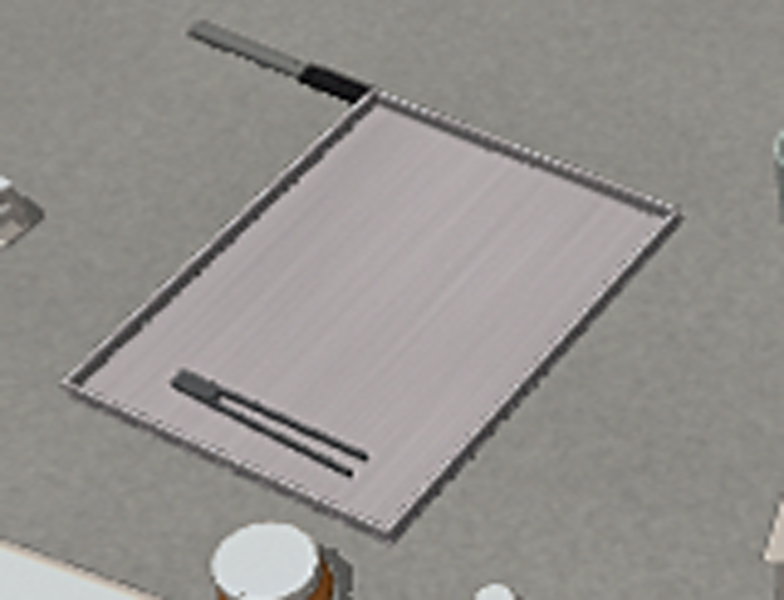

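View pics/c3.png

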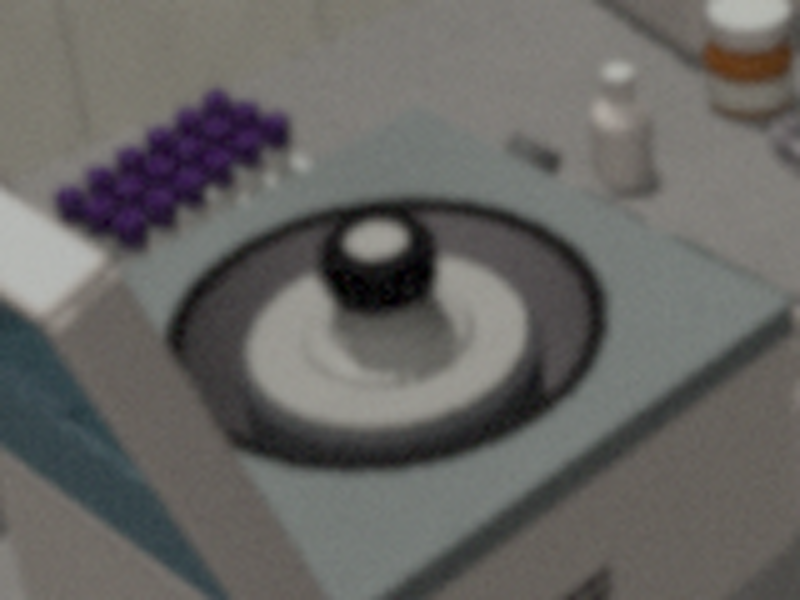

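Run:
```python
from h import *
import pickle
np.set_printoptions(precision=4,suppress=True)
s=pickle.load(open('scene0.pkl','rb'));e=pickle.load(open('side0.pkl','rb'))
c=lambda u,v,fx,fy,x0,y0:((u+.5)/fx-.5+x0,(v+.5)/fy-.5+y0)
A=lambda u,v:c(u,v,5,5,330,240); B=lambda u,v:c(u,v,4.9,4,180,190); C=lambda u,v:c(u,v,5,5,130,210)
k=A(541,181); print('knob top',world(s,*k,z=.194),world(s,*k), 'side',world(e,*C(376,241),z=.194),world(e,*C(376,241)))
m=A(487,333); print('mark',world(s,*m,z=.146),world(s,*m))
T=[world(s,*B(*p),z=.018) for p in((373,91),(682,214),(392,538),(65,382))]
for t in T: print('tray',t)
print('ctr',np.mean(T,0),[np.linalg.norm(T[i]-T[(i+1)%4]) for i in range(4)])
for p in((185,380),(365,458),(350,473)): print('forceps',world(s,*B(*p),z=.012))
# bowl edge extremes, z=.15
b=[world(s,*A(*p),z=.15) for p in((305,215),(737,270),(500,58),(545,432))]
for x in b: print('bowl',x)
# deck edges
for p in((275,0),(185,428)): print('deck y- edge',world(s,*A(*p),z=.15))
print('bowl e',[world(e,*C(*p),z=.15) for p in((172,325),(605,310),(415,200),(370,468))])
```

```text
knob top [0.5556 0.1976 0.194 ] [0.5585 0.1973 0.1983] side [0.5575 0.1953 0.194 ] [0.5562 0.1961 0.1951]
mark [0.6041 0.1937 0.146 ] [0.6057 0.1936 0.1487]
tray [ 0.3968 -0.3004  0.018 ]
tray [ 0.4385 -0.104   0.018 ]
tray [ 0.7014 -0.158   0.018 ]
tray [ 0.6577 -0.3545  0.018 ]
ctr [ 0.5486 -0.2292  0.018 ] [np.float64(0.20075576154353622), np.float64(0.26842101090403087), np.float64(0.20126798506407728), np.float64(0.26642658148235826)]
forceps [ 0.6341 -0.3008  0.012 ]
forceps [ 0.6546 -0.1932  0.012 ]
forceps [ 0.6663 -0.1961  0.012 ]
bowl [0.5755 0.1078 0.15  ]
bowl [0.5429 0.2874 0.15  ]
bowl [0.468  0.1703 0.15  ]
bowl [0.6433 0.2251 0.15  ]
deck y- edge [0.4695 0.0667 0.15  ]
deck y- edge [0.6884 0.0868 0.15  ]
bowl e [array([0.6216, 0.2586, 0.15  ]), array([0.5017, 0.1237, 0.15  ]), array([0.6234, 0.1313, 0.15  ]), array([0.4899, 0.2534, 0.15  ])]
```

```bash
cat >> h.py <<'E'
np.set_printoptions(precision=4,suppress=True)
def plan(p):
    s=manip.sense(); r=R.from_quat(s['tool_rot'])
    print('row shift cm',r.inv().apply(np.array(p)-s['tcp_pos'])*100)
def st():
    s=manip.sense(); r=R.from_quat(s['tool_rot']); M=r.as_matrix()
    print('t',round(s['t'],2),'tcp',s['tcp_pos'],'F',s['force'],'T',s['ft_torque'],'gap',round(s['finger_gap'],3),'q',s['q'])
    print('x',M[:,0],'y',M[:,1],'z',M[:,2],'zyaw',np.arctan2(M[1,2],M[0,2]))
E
python3 - <<'E'
from h import *
st(); plan([.5565,.1965,.28])
E
```

```text
t 0.15 tcp [ 0.2529 -0.571   0.2476] F [-0.3529 -0.3252 -0.907 ] T [-0.0113  0.0285  0.0721] gap 1.001 q [-1.3325  0.5283  1.4336 -0.      1.1814 -0.1785]
x [-0.9144 -0.4048 -0.0003] y [-0.0004  0.0016 -1.    ] z [ 0.4048 -0.9144 -0.0017] zyaw -1.1540277735859206
row shift cm [-58.8294  -3.1319 -57.8937]
```

```bash
python3 -m handwheel '[-3,-3.2,-3,0,-0.12,0,8.5, -6,-3.2,-6,0,-0.24,0,8.5, -9,-3.2,-9,0,-0.36,0,8.5, -12,-3.2,-12,0,-0.48,0,8.5, -15,-3.2,-15,0,-0.6,0,8.5, -18,-3.2,-18,0,-0.72,0,8.5, -21,-3.2,-21,0,-0.84,0,8.5, -24,-3.2,-23.7,0,-0.96,0,8.5, -27,-3.2,-26.5,0,-1.08,0,8.5, -29,-3.2,-28.6,0,-1.2,0,8.5]' 40; python3 -c "
from h import *
st(); plan([.5565,.1965,.28])"
```

```text
t: 0.98
tcp_pos: [0.4029, -0.1907, 0.2803]
tool_rot: [-0.513, 0.487, -0.487, 0.513]
force: [0.2, 0.4, -0.4]
finger_gap: 0.993
t 0.98 tcp [ 0.4029 -0.1907  0.2803] F [ 0.2125  0.3726 -0.4126] T [-0.0136 -0.0281  0.0157] gap 0.993 q [-0.6938  0.2402  1.8215  0.0002  1.0796 -0.7454]
x [ 0.0514 -0.9987  0.0001] y [ 0.0004 -0.0001 -1.    ] z [0.9987 0.0514 0.0004] zyaw 0.0514529270762935
row shift cm [-37.8736   0.0373  17.3354]
```

```bash
python3 -m handwheel '[-4,0,1.8,0,-0.12,0,8.5, -8,0,3.6,0,-0.24,0,8.5, -12,0,5.4,0,-0.36,0,8.5, -16,0,7.2,0,-0.48,0,8.5, -20,0,9,0,-0.6,0,8.5, -24,0,11,0,-0.72,0,8.5, -28,0,12.8,0,-0.84,0,8.5, -32,0,14.6,0,-0.96,0,8.5, -36,0,16.5,0,-1.08,0,8.5, -37.9,0,17.3,0,-1.2,0,8.5]'; python3 -c "
from h import *
st(); plan([.5565,.1965,.28])"
```

```text
t: 1.82
tcp_pos: [0.5581, 0.1962, 0.2801]
tool_rot: [0.698, -0.112, 0.112, -0.698]
force: [0.7, -0.3, -0.7]
finger_gap: 0.994
t 1.82 tcp [0.5581 0.1962 0.2801] F [ 0.7029 -0.349  -0.6592] T [-0.024  -0.0476  0.0131] gap 0.994 q [ 0.1494  0.4477  1.4823 -0.0002  1.2121 -1.1029]
x [ 0.9497 -0.3131 -0.0002] y [-0.0003 -0.0003 -1.    ] z [ 0.3131  0.9497 -0.0004] zyaw 1.2523465394169766
row shift cm [-0.1579  0.0076 -0.0164]
```

```bash
python3 -m handwheel '[0,0,0,0,-0.12,0,8.5, 0,0,0,0,-0.24,0,8.5, 0,0,0,0,-0.36,0,8.5, 0,0,0,0,-0.48,0,8.5, 0,0,0,0,-0.6,0,8.5, 0,0,0,0,-0.72,0,8.5, 0,0,0,0,-0.84,0,8.5, 0,0,0,0,-0.96,0,8.5, 0,0,0,0,-1.08,0,8.5, 0,0,0,0,-1.2,0,8.5]'; python3 -c "
from h import *
st(); plan([.5565,.1965,.28])"
```

```text
t: 2.65
tcp_pos: [0.5575, 0.194, 0.2799]
tool_rot: [-0.639, -0.301, 0.302, 0.64]
force: [-0.4, -0.8, -0.8]
finger_gap: 1.0
t 2.65 tcp [0.5575 0.194  0.2799] F [-0.3977 -0.8475 -0.7637] T [ 0.0344 -0.0112  0.0218] gap 1.0 q [ 0.1457  0.4463  1.4852  0.      1.2111 -2.3063]
x [ 0.6363  0.7715 -0.0007] y [-0.0009 -0.0001 -1.    ] z [-0.7715  0.6363  0.0006] zyaw 2.451917714218969
row shift cm [ 0.1298 -0.0071  0.2392]
```

```bash
python3 -m handwheel '[0.13,0,0.24,0,-0.12,0,8.5, 0.13,0,0.24,0,-0.24,0,8.5, 0.13,0,0.24,0,-0.35,0,8.5, 0.13,0,0.24,0,-0.35,0,8.5]'; python3 -c "
from h import *
import pickle
st()
for n in('wrist','scene','side'):
    s=cam(n);save(s,n+'1');pickle.dump(s,open(n+'1.pkl','wb'))"
```

```text
t: 2.98
tcp_pos: [0.5565, 0.1965, 0.28]
tool_rot: [-0.578, -0.407, 0.407, 0.578]
force: [-0.4, 0.4, 0.1]
finger_gap: 0.995
t 2.98 tcp [0.5565 0.1965 0.28  ] F [-0.3518  0.4331  0.0666] T [ 0.0218 -0.0138  0.0458] gap 0.995 q [ 0.1503  0.4461  1.4854  0.      1.2109 -2.6476]
x [ 0.337   0.9415 -0.0004] y [-0.0008 -0.0001 -1.    ] z [-0.9415  0.337   0.0007] zyaw 2.797857655224581
```

View pics/wrist1.png

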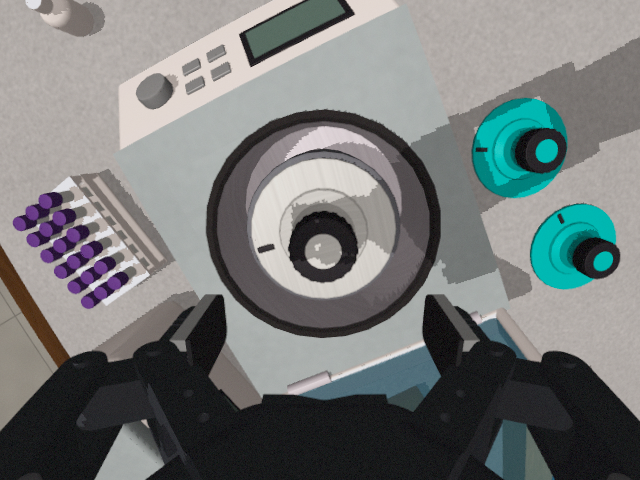

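View pics/scene1.png

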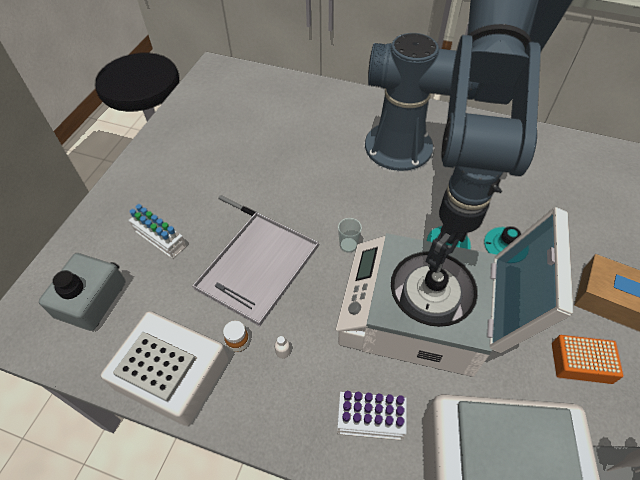

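View pics/side1.png

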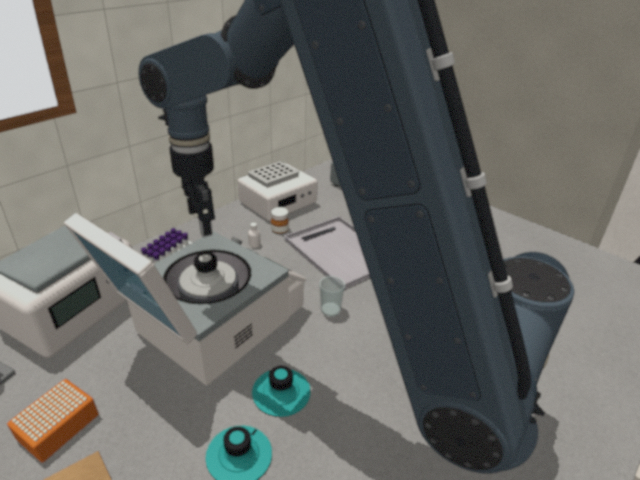

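Run:
```python
from h import *
import pickle
s=pickle.load(open('wrist1.pkl','rb'))
M=cv2.Rodrigues(np.array(s['rvec'],float))[0]; t=np.array(s['tvec'],float).ravel()
print('cam',-M.T@t, 'axis',M[2])
print('knob',world(s,323.5,250.5,z=.194),world(s,323.5,250.5))
print('mark',world(s,266,248.5,z=.146),world(s,266,248.5))
print('bowl',[world(s,u,v,z=.15) for u,v in((207,222),(441,222),(323,109),(323,338))])
f=s['frame'][190:300,230:410,::-1]; cv2.imwrite('pics/w1c.png',cv2.resize(f,None,fx=4.4,fy=4.4,interpolation=cv2.INTER_CUBIC))
# hood points depth
for u,v in((490,350),(310,382),(540,430),(400,350)): print('hood',world(s,u,v))
```

```text
cam [0.5341 0.1299 0.4066] axis [ 0.0945  0.2627 -0.9602]
knob [0.558  0.1952 0.194 ] [0.5577 0.1944 0.1967]
mark [0.6067 0.1927 0.146 ] [0.6058 0.1919 0.1492]
bowl [array([0.6411, 0.1559, 0.15  ]), array([0.4684, 0.2178, 0.15  ]), array([0.5274, 0.1085, 0.15  ]), array([0.5904, 0.2838, 0.15  ])]
hood [0.5081 0.2008 0.3228]
hood [0.6153 0.3189 0.1559]
hood [0.5021 0.2248 0.3329]
hood [0.5307 0.3169 0.1521]
```

View pics/w1c.png

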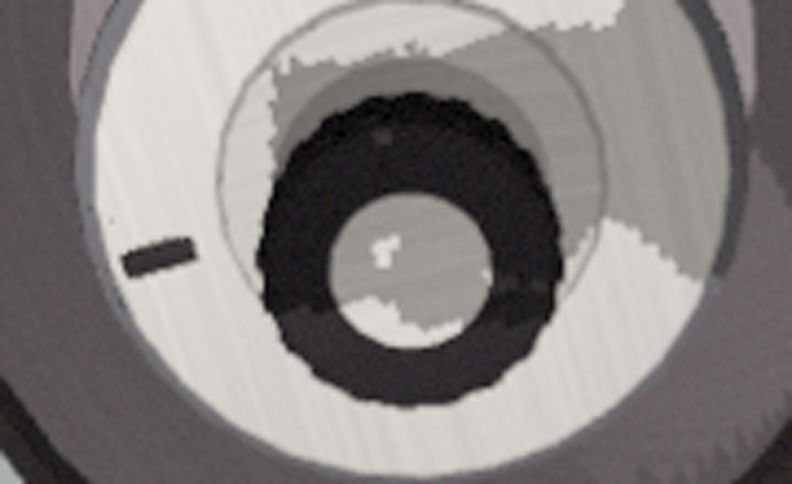

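```bash
python3 -m handwheel '[-0.04,2,-0.09,0,0,0,8.5, -0.04,4,-0.09,0,0,0,8.5, -0.04,6,-0.09,0,0,0,8.5, -0.04,8,-0.09,0,0,0,8.5, -0.04,9.5,-0.09,0,0,0,8.5, -0.04,9.9,-0.09,0,0,0,8.5, -0.04,9.9,-0.09,0,0,0,8.5]'; python3 -c "
from h import *
st()
s=cam('wrist');save(s,'w2')"
```

```text
t: 3.72
tcp_pos: [0.5567, 0.1957, 0.18]
tool_rot: [-0.578, -0.405, 0.407, 0.579]
force: [-0.3, -0.2, 0.4]
finger_gap: 0.993
t 3.72 tcp [0.5567 0.1957 0.18  ] F [-0.2646 -0.1765  0.4281] T [ 0.0311  0.0354 -0.0354] gap 0.993 q [ 0.1488  0.567   1.5853 -0.      0.9924 -2.646 ]
x [ 0.3399  0.9404 -0.0015] y [-0.0031 -0.0005 -1.    ] z [-0.9404  0.3399  0.0027] zyaw 2.794741246510203
```

View pics/w2.png

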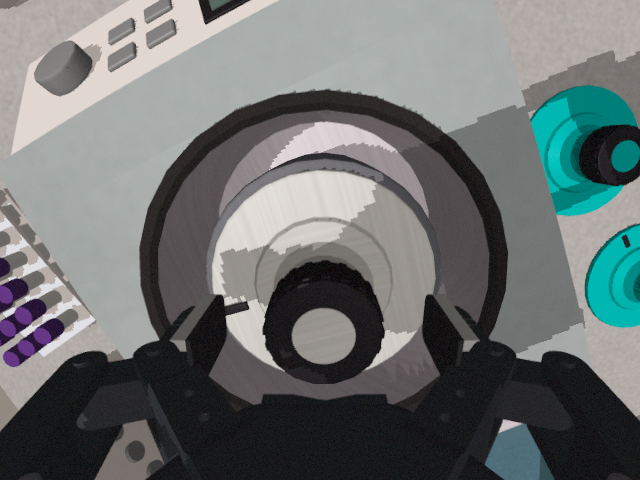

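```bash
python3 -m handwheel '[0,0,0,0,0,0,5.5, 0,0,0,0,0,0,4.5, 0,0,0,0,0,0,3.5, 0,0,0,0,0,0,3, 0,0,0,0,0,0,3, 0,0,0,0,0,0,3, 0,0,0,0,0,0,3, 0,0,0,0,0,0,3]' 40; python3 -c "
from h import *
st()
s=cam('wrist');save(s,'w3')"
```

```text
t: 4.43
tcp_pos: [0.5582, 0.196, 0.1827]
tool_rot: [0.579, 0.407, -0.406, -0.578]
force: [-1.6, 0.6, 5.8]
finger_gap: 0.526
t 4.43 tcp [0.5582 0.196  0.1827] F [-1.6366  0.5632  5.8297] T [ 0.004   0.1976 -0.0152] gap 0.526 q [ 0.1489  0.5634  1.5831  0.0001  0.9928 -2.647 ]
x [0.3389 0.9408 0.0011] y [ 0.0022  0.0004 -1.    ] z [-0.9408  0.3389 -0.002 ] zyaw 2.795860136299681
```

View pics/w3.png

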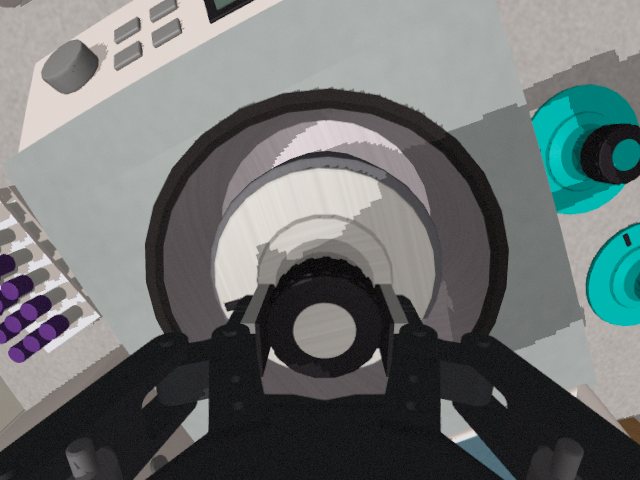

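```bash
python3 -m handwheel '[0,-0.15,-0.1,0,0,0,3, 0,-0.19,-0.1,0,0.1,0,3, 0,-0.23,-0.1,0,0.2,0,3, 0,-0.26,-0.1,0,0.3,0,3, 0,-0.3,-0.1,0,0.4,0,3, 0,-0.34,-0.1,0,0.5,0,3, 0,-0.34,-0.1,0,0.5,0,3]' 70; python3 -c "
from h import *
st()
s=cam('wrist');save(s,'w4')"
```

```text
t: 5.07
tcp_pos: [0.558, 0.1955, 0.1842]
tool_rot: [-0.661, -0.25, 0.251, 0.661]
force: [0.5, 0.0, -2.1]
finger_gap: 0.517
t 5.07 tcp [0.558  0.1955 0.1842] F [ 0.4741  0.0121 -2.0751] T [-0.0034  0.043   0.0097] gap 0.517 q [ 0.1481  0.5621  1.5802  0.      1.0004 -2.1463]
x [ 0.7495  0.662  -0.001 ] y [-0.0012 -0.0002 -1.    ] z [-0.662   0.7495  0.0007] zyaw 2.2943369061696943
```

View pics/w4.png

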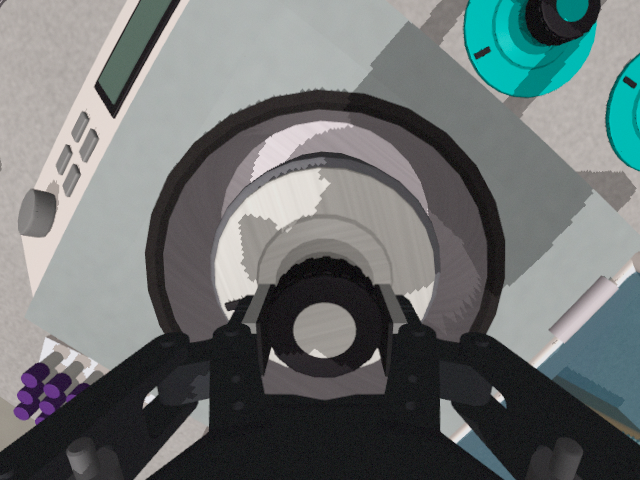

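The mark stays at (235,303) between the jaws in the wrist view while the machine turns, so the lid is turning with the gripper.

```bash
python3 -m handwheel '[0,-0.046,0,0,0.12,0,3, 0,-0.09,0,0,0.24,0,3, 0,-0.137,0,0,0.36,0,3, 0,-0.18,0,0,0.48,0,3, 0,-0.228,0,0,0.6,0,3, 0,-0.274,0,0,0.72,0,3, 0,-0.32,0,0,0.84,0,3, 0,-0.365,0,0,0.96,0,3, 0,-0.41,0,0,1.08,0,3, 0,-0.456,0,0,1.2,0,3]'; python3 -c "
from h import *
st()"
```

```text
t: 5.95
tcp_pos: [0.558, 0.1953, 0.1888]
tool_rot: [0.687, -0.168, 0.167, -0.687]
force: [0.0, -0.8, -1.0]
finger_gap: 0.516
t 5.95 tcp [0.558  0.1953 0.1888] F [ 0.0136 -0.8464 -0.9587] T [-0.0254  0.0204  0.0298] gap 0.516 q [ 0.148   0.5559  1.5764 -0.0003  1.0105 -0.9449]
x [ 0.888  -0.4599 -0.0009] y [-0.0012 -0.0004 -1.    ] z [ 0.4599  0.888  -0.0009] zyaw 1.0929623660037506
```

```bash
python3 -m handwheel '[0,-0.046,0,0,0.12,0,3, 0,-0.09,0,0,0.24,0,3, 0,-0.137,0,0,0.36,0,3, 0,-0.18,0,0,0.48,0,3, 0,-0.228,0,0,0.6,0,3, 0,-0.274,0,0,0.72,0,3, 0,-0.32,0,0,0.84,0,3, 0,-0.365,0,0,0.96,0,3, 0,-0.41,0,0,1.08,0,3, 0,-0.456,0,0,1.2,0,3]'; python3 -c "
from h import *
st()
s=cam('wrist');save(s,'w5')"
```

```text
t: 6.78
tcp_pos: [0.5581, 0.1951, 0.1934]
tool_rot: [0.473, -0.526, 0.526, -0.472]
force: [-0.0, -1.5, -2.0]
finger_gap: 0.517
t 6.78 tcp [0.5581 0.1951 0.1934] F [-0.0204 -1.5317 -2.0427] T [-0.1626  0.0181  0.0097] gap 0.517 q [ 0.1478  0.5498  1.5724 -0.0009  1.0205  0.2551]
x [-0.1066 -0.9943  0.0011] y [-0.001 -0.001 -1.   ] z [ 0.9943 -0.1066 -0.0009] zyaw -0.10683058438863291
```

View pics/w5.png

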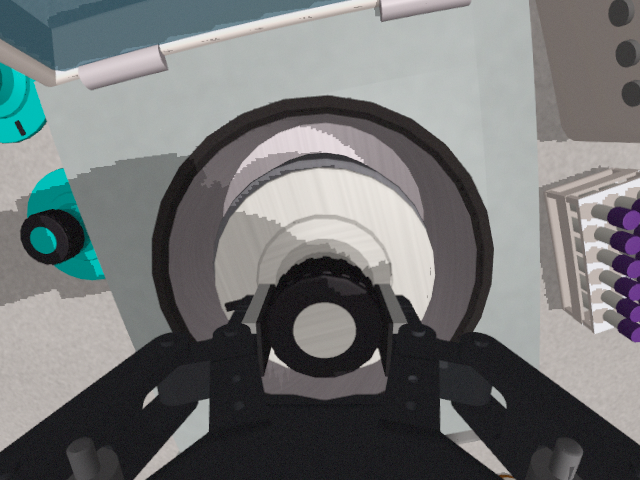

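```bash
python3 -m handwheel '[0,-0.046,0,0,0.12,0,3, 0,-0.09,0,0,0.24,0,3, 0,-0.137,0,0,0.36,0,3, 0,-0.18,0,0,0.48,0,3, 0,-0.228,0,0,0.6,0,3, 0,-0.274,0,0,0.72,0,3, 0,-0.32,0,0,0.84,0,3, 0,-0.365,0,0,0.96,0,3, 0,-0.41,0,0,1.08,0,3, 0,-0.456,0,0,1.2,0,3]'; python3 -c "
from h import *
st()"
```

```text
t: 7.67
tcp_pos: [0.5571, 0.1951, 0.1979]
tool_rot: [0.095, -0.701, 0.701, -0.092]
force: [-2.4, -1.7, 0.2]
finger_gap: 0.519
t 7.67 tcp [0.5571 0.1951 0.1979] F [-2.3808 -1.6931  0.2395] T [-0.1261  0.411   0.0555] gap 0.519 q [ 0.1479  0.5436  1.5694 -0.0006  1.0323  1.453 ]
x [-0.9648 -0.2629  0.0037] y [-0.0036 -0.0011 -1.    ] z [ 0.2629 -0.9648  0.0001] zyaw -1.3047528014445098
```

```bash
python3 -m handwheel '[0,-0.046,0,0,0.12,0,3, 0,-0.09,0,0,0.24,0,3, 0,-0.137,0,0,0.36,0,3, 0,-0.18,0,0,0.48,0,3, 0,-0.228,0,0,0.6,0,3, 0,-0.274,0,0,0.72,0,3, 0,-0.32,0,0,0.84,0,3, 0,-0.365,0,0,0.96,0,3, 0,-0.41,0,0,1.08,0,3, 0,-0.456,0,0,1.2,0,3]'; python3 -c "
from h import *
st()
s=cam('wrist');save(s,'w6')"
```

```text
t: 8.5
tcp_pos: [0.5575, 0.1958, 0.2025]
tool_rot: [-0.318, -0.631, 0.632, 0.319]
force: [-1.6, 0.3, -2.0]
finger_gap: 0.526
t 8.5 tcp [0.5575 0.1958 0.2025] F [-1.6129  0.279  -2.0443] T [0.2127 0.173  0.0036] gap 0.526 q [0.1484 0.5378 1.5649 0.001  1.0412 2.6531]
x [-0.5943  0.8042  0.0018] y [-0.0023  0.0005 -1.    ] z [-0.8042 -0.5943  0.0016] zyaw -2.5051704241264288
```

View pics/w6.png

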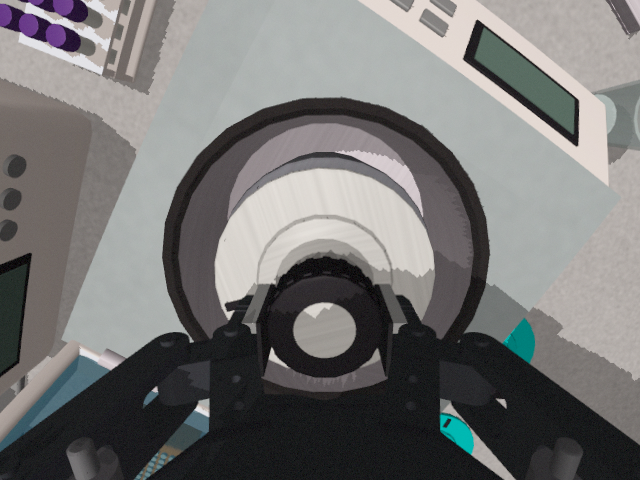

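```bash
python3 -m handwheel '[0,-0.05,0,0,0.07,0,3, 0,-0.06,0,0,0.13,0,3, 0,-0.3,0,0,0.13,0,3, 0,-0.6,0,0,0.13,0,3, 0,-0.6,0,0,0.13,0,3]'; python3 -c "
from h import *
st()"
```

```text
t: 8.97
tcp_pos: [0.5586, 0.1955, 0.2094]
tool_rot: [0.357, 0.61, -0.61, -0.357]
force: [-1.2, 0.0, -1.8]
finger_gap: 0.519
t 8.97 tcp [0.5586 0.1955 0.2094] F [-1.2251  0.0291 -1.8092] T [-0.0764  0.0711  0.0499] gap 0.519 q [ 0.1481  0.5294  1.5578 -0.0002  1.0541  2.7783]
x [-0.4894  0.8721 -0.0002] y [ 0.0003 -0.0001 -1.    ] z [-0.8721 -0.4894 -0.0002] zyaw -2.6301830566815445
```

```bash
python3 -m handwheel '[0,-0.5,0,0,0,0,3, 0,-1.5,0,0,0,0,3, 0,-3,0,0,0,0,3, 0,-5,0,0,0,0,3, 0,-7,0,0,0,0,3, 0,-8.5,0,0,0,0,3, 0,-9,0,0,0,0,3, 0,-9,0,0,0,0,3]'; python3 -c "
from h import *
st(); plan([.5143,-.2221,.29])
s=cam('scene');save(s,'s7')
s=cam('wrist');save(s,'w7')
s=cam('side');save(s,'e7')"
```

```text
t: 9.63
tcp_pos: [0.5595, 0.1957, 0.3014]
tool_rot: [0.36, 0.611, -0.609, -0.357]
force: [0.2, 0.0, -2.9]
finger_gap: 0.514
t 9.63 tcp [0.5595 0.1957 0.3014] F [ 0.236   0.0428 -2.8777] T [-0.0317  0.0407  0.0078] gap 0.514 q [0.1481 0.4259 1.4561 0.     1.2546 2.7813]
x [-0.4867  0.8735 -0.0017] y [ 0.0049  0.0007 -1.    ] z [-0.8735 -0.4867 -0.0046] zyaw -2.6332276458917656
row shift cm [-34.2951   1.0858  24.2916]
```

View pics/s7.png

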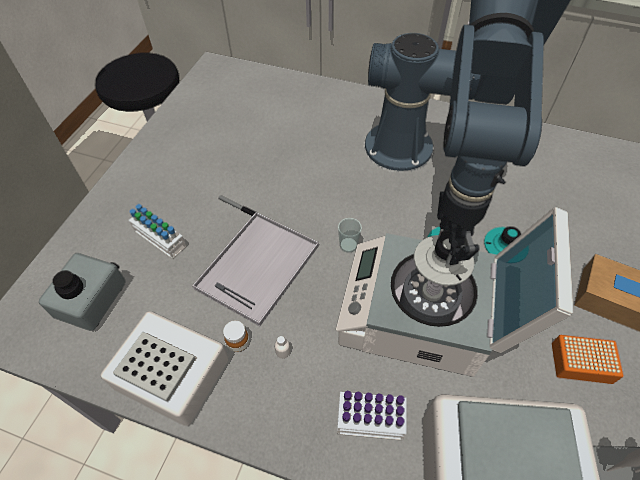

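View pics/e7.png

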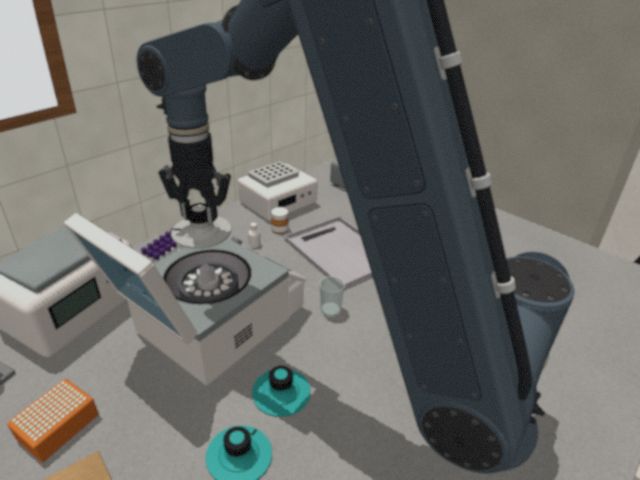

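View pics/w7.png

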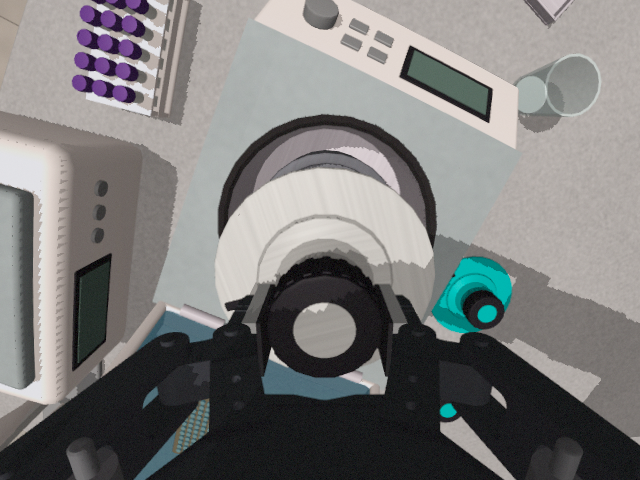

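```bash
python3 -m handwheel '[-0.8,0,0.6,0,0,0,3, -2.4,0,1.7,0,0,0,3, -4.8,0,3.4,0,0,0,3, -7.2,0,5.1,0,0,0,3, -9.6,0,6.8,0,0,0,3, -12,0,8.5,0,0,0,3, -14.4,0,10.2,0,0,0,3, -16.8,0,11.9,0,0,0,3, -18.4,0,13,0,0,0,3, -19.2,0,13.6,0,0,0,3]'; python3 -c "
from h import *
st(); plan([.5143,-.2221,.29])"
```

```text
t: 10.62
tcp_pos: [0.532, -0.0414, 0.298]
tool_rot: [-0.359, -0.608, 0.61, 0.36]
force: [0.2, 0.2, -2.4]
finger_gap: 0.521
t 10.62 tcp [ 0.532  -0.0414  0.298 ] F [ 0.1561  0.1836 -2.4474] T [ 0.0466 -0.0142 -0.0216] gap 0.521 q [-0.2865  0.3466  1.5988 -0.0013  1.1979  2.3507]
x [-0.4837  0.8753  0.0004] y [-0.002  -0.0007 -1.    ] z [-0.8753 -0.4837  0.0021] zyaw -2.6367626099391743
row shift cm [-14.9591   0.8169  10.2922]
```

```bash
python3 -m handwheel '[-0.8,0,0.55,0,0,0,3, -2.4,0.2,1.65,0,0,0,3, -4.8,0.4,3.3,0,0,0,3, -7.2,0.7,5,0,0,0,3, -9.6,0.8,6.6,0,0,0,3, -12,0.8,8.3,0,0,0,3, -13.8,0.8,9.5,0,0,0,3, -14.7,0.8,10.1,0,0,0,3, -15,0.8,10.3,0,0,0,3, -15,0.8,10.3,0,0,0,3]'; python3 -c "
from h import *
import pickle
st(); plan([.5143,-.2221,.1])
for n in ('scene','wrist','side'):
    s=cam(n);save(s,n+'8');pickle.dump(s,open(n+'8.pkl','wb'))"
```

```text
t: 11.45
tcp_pos: [0.5157, -0.2193, 0.2905]
tool_rot: [0.358, 0.61, -0.609, -0.359]
force: [0.7, 0.1, -2.0]
finger_gap: 0.514
t 11.45 tcp [ 0.5157 -0.2193  0.2905] F [ 0.7201  0.0655 -2.0236] T [0.0477 0.0004 0.0162] gap 0.514 q [-0.6017  0.3927  1.5455  0.0007  1.2045  2.0326]
x [-0.4856  0.8742  0.0013] y [-0.0006  0.0012 -1.    ] z [-0.8742 -0.4856 -0.    ] zyaw -2.6345385029729247
row shift cm [-0.2017 19.0546  0.263 ]
```

View pics/scene8.png

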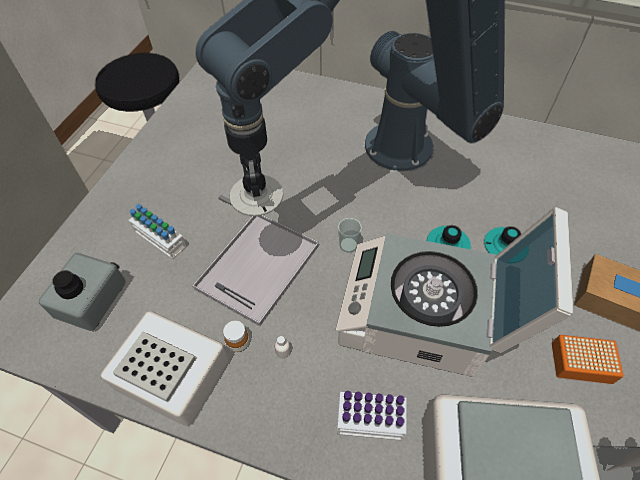

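View pics/wrist8.png

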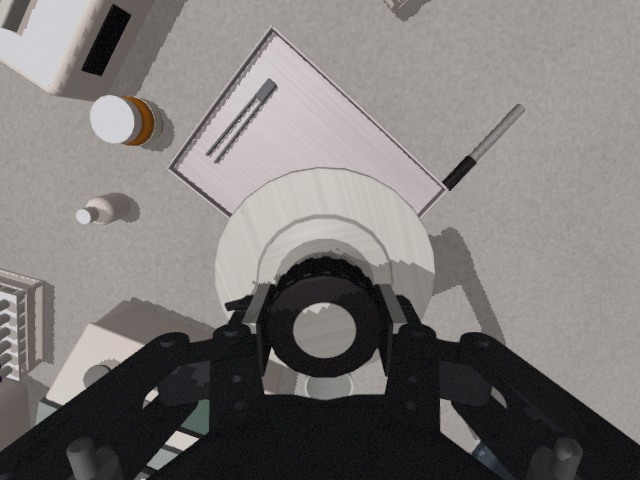

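View pics/side8.png

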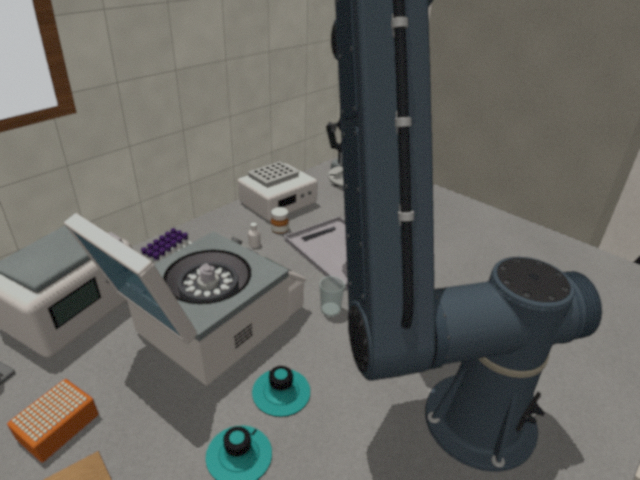

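Run:
```python
from h import *
import pickle
s=pickle.load(open('wrist8.pkl','rb'))
for p in((273,28),(172,167),(446,187)): print(world(s,*p,z=.018))
M=manip.sense()['tcp_pos']
P=[]
for v in range(175,300,3):
  for u in range(225,430,3):
    p=world(s,u,v); r=np.hypot(*(p-M)[:2])
    if .028<r<.053 and .22<p[2]<.28: P.append(p)
P=np.array(P); A=np.c_[P[:,:2]-M[:2],np.ones(len(P))]
c,*_=np.linalg.lstsq(A,P[:,2],rcond=None);print(len(P),c,'disc top below TCP',M[2]-c[2], (P[:,2]-A@c).std())
print('knob top',world(s,325,330))
```

```text
[ 0.6565 -0.3563  0.018 ]
[ 0.6943 -0.1687  0.018 ]
[ 0.4004 -0.3049  0.018 ]
1466 [-0.0042  0.0117  0.2561] disc top below TCP 0.0347057776124578 0.001974534247093905
knob top [ 0.5177 -0.2197  0.3029]
```

```bash
python3 -m handwheel '[-0.1,1,0.1,0,0,0,3, -0.25,3,0.25,0,0,0,3, -0.25,6,0.25,0,0,0,3, -0.25,9,0.25,0,0,0,3, -0.25,12,0.25,0,0,0,3, -0.25,15,0.25,0,0,0,3, -0.25,18,0.25,0,0,0,3, -0.25,20.5,0.25,0,0,0,3, -0.25,22,0.25,0,0,0,3, -0.25,22.3,0.25,0,0,0,3]'; python3 -c "
from h import *
st(); plan([.5143,-.2225,.047])"
```

```text
t: 12.43
tcp_pos: [0.513, -0.2207, 0.0645]
tool_rot: [0.356, 0.61, -0.61, -0.361]
force: [0.0, 0.6, -2.3]
finger_gap: 0.514
t 12.43 tcp [ 0.513  -0.2207  0.0645] F [ 0.0486  0.5926 -2.2503] T [ 0.0293  0.0104 -0.0139] gap 0.514 q [-0.6064  0.7156  1.7302  0.0002  0.7027  2.0263]
x [-0.4871  0.8733  0.0063] y [-0.0056  0.004  -1.    ] z [-0.8733 -0.4871  0.0029] zyaw -2.6328285294416904
row shift cm [-0.2301  1.748  -0.0294]
```

```bash
python3 -m handwheel '[-0.1,0.5,0,0,0,0,3, -0.2,1,0,0,0,0,3, -0.2,1.3,0,0,0,0,3, -0.2,1.5,0,0,0,0,3, -0.2,1.6,0,0,0,0,3, -0.2,1.7,0,0,0,0,3, -0.2,1.7,0,0,0,0,3, -0.2,1.7,0,0,0,0,3]'; python3 -c "
from h import *
st()"
```

```text
t: 13.1
tcp_pos: [0.516, -0.2248, 0.0513]
tool_rot: [-0.359, -0.61, 0.61, 0.358]
force: [0.5, -0.1, -1.9]
finger_gap: 0.517
t 13.1 tcp [ 0.516  -0.2248  0.0513] F [ 0.4904 -0.1107 -1.9428] T [ 0.0385 -0.0248  0.0019] gap 0.517 q [-0.6094  0.7401  1.7282  0.      0.6727  2.0246]
x [-0.4861  0.8739 -0.0006] y [ 0.0005 -0.0004 -1.    ] z [-0.8739 -0.4861 -0.0003] zyaw -2.6340025422187434
```

```bash
python3 -m handwheel '[0,0.2,0,0,0,0,3, 0,0.3,0,0,0,0,3, 0,0.35,0,0,0,0,3, 0,0.4,0,0,0,0,3, 0,0.45,0,0,0,0,3, 0,0.45,0,0,0,0,3]'; python3 -c "
from h import *
st()"
```

```text
t: 13.6
tcp_pos: [0.5158, -0.2246, 0.0463]
tool_rot: [0.358, 0.61, -0.61, -0.359]
force: [0.4, 0.3, -2.1]
finger_gap: 0.518
t 13.6 tcp [ 0.5158 -0.2246  0.0463] F [ 0.4021  0.3253 -2.0809] T [ 0.0299 -0.0194  0.0526] gap 0.518 q [-0.6094  0.7488  1.7294  0.      0.6636  2.0246]
x [-0.4861  0.8739  0.0002] y [-0.0002  0.0001 -1.    ] z [-0.8739 -0.4861  0.0001] zyaw -2.634014452271512
```

```bash
python3 -m handwheel '[0,0.05,0,0,0,0,3, 0,0.1,0,0,0,0,3, 0,0.1,0,0,0,0,3]'; python3 -m handwheel '[0,0.05,0,0,0,0,3, 0,0.1,0,0,0,0,3, 0,0.1,0,0,0,0,3]'
```

```text
t: 13.85
tcp_pos: [0.5159, -0.2247, 0.0458]
tool_rot: [-0.359, -0.61, 0.61, 0.358]
force: [-0.6, -0.4, 2.2]
finger_gap: 0.514
t: 14.1
tcp_pos: [0.5159, -0.2247, 0.0458]
tool_rot: [-0.359, -0.609, 0.61, 0.358]
force: [-3.1, 0.9, 10.0]
finger_gap: 0.52
```

```bash
python3 -m handwheel '[0,-0.1,0,0,0,0,3, 0,-0.1,0,0,0,0,3, 0,-0.1,0,0,0,0,5, 0,-0.1,0,0,0,0,6, 0,-0.1,0,0,0,0,7, 0,-0.1,0,0,0,0,8, 0,-0.1,0,0,0,0,8.5, 0,-0.1,0,0,0,0,8.5, 0,-0.1,0,0,0,0,8.5]' 20; python3 -c "
from h import *
st()
s=cam('wrist');save(s,'w9')"
```

```text
t: 14.85
tcp_pos: [0.5158, -0.2247, 0.0454]
tool_rot: [0.358, 0.61, -0.61, -0.358]
force: [0.9, 0.1, 0.6]
finger_gap: 0.996
t 14.85 tcp [ 0.5158 -0.2247  0.0454] F [0.8642 0.0717 0.6487] T [-0.0276 -0.019  -0.0213] gap 0.996 q [-0.6094  0.7505  1.7296  0.      0.6616  2.0246]
x [-0.4861  0.8739  0.    ] y [-0.  0. -1.] z [-0.8739 -0.4861  0.    ] zyaw -2.6339845917154148
```

View pics/w9.png

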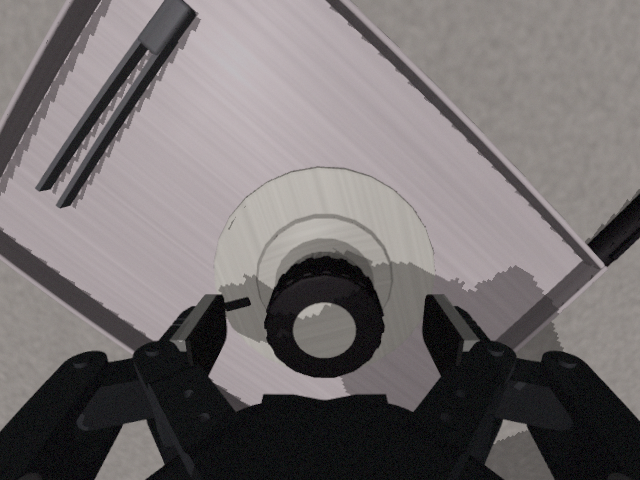

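The lid lies inside the tray with the knob up at about (325,330). The jaws are open and clear of it, and the forceps are untouched. I'm retreating straight up.

```bash
python3 -m handwheel '[0,-1,0,0,0,0,8.5, 0,-3,0,0,0,0,8.5, 0,-6,0,0,0,0,8.5, 0,-9,0,0,0,0,8.5, 0,-12,0,0,0,0,8.5, 0,-15,0,0,0,0,8.5, 0,-18,0,0,0,0,8.5, 0,-20,0,0,0,0,8.5, 0,-20,0,0,0,0,8.5]'; python3 -c "
from h import *
import pickle
st()
for n in('scene','wrist'):
    s=cam(n);save(s,n+'10');pickle.dump(s,open(n+'10.pkl','wb'))
f=cv2.imread('pics/scene10.png')[170:340,160:350]; cv2.imwrite('pics/c10.png',cv2.resize(f,None,fx=3.5,fy=3.5,interpolation=cv2.INTER_CUBIC))"
```

```text
t: 15.65
tcp_pos: [0.5181, -0.2261, 0.2513]
tool_rot: [-0.362, -0.609, 0.61, 0.354]
force: [0.6, 0.2, 0.8]
finger_gap: 0.99
t 15.65 tcp [ 0.5181 -0.2261  0.2513] F [0.564  0.1695 0.7652] T [ 0.069   0.0125 -0.0083] gap 0.99 q [-0.6091  0.4394  1.5887  0.0001  1.1023  2.0247]
x [-0.4862  0.8738 -0.01  ] y [ 0.0092 -0.0063 -0.9999] z [-0.8738 -0.4863 -0.0049] zyaw -2.6337925416518884
```

View pics/scene10.png

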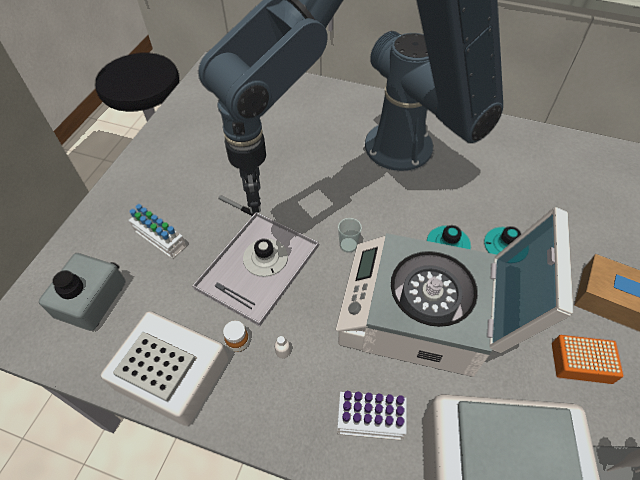

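View pics/wrist10.png

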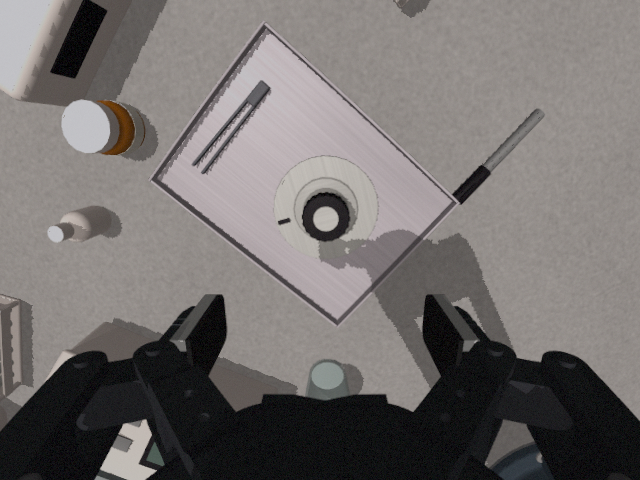

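Run:
```python
from h import *
import pickle
s=pickle.load(open('wrist10.pkl','rb'))
k=world(s,326,218,z=.057); print('knob top',k,world(s,326,218))
P=np.array([world(s,u,v) for v in range(155,262,2) for u in range(272,382,2)])
r=np.hypot(*(P-k)[:,:2].T); P=P[(r>.03)&(r<.052)&(P[:,2]<.03)]
A=np.c_[P[:,:2]-k[:2],np.ones(len(P))];print(np.linalg.lstsq(A,P[:,2],rcond=None)[0],len(P))
print(manip.sense()['qd']); print(manip.sign_off())
```

```text
knob top [ 0.518  -0.2265  0.057 ] [ 0.5181 -0.2267  0.058 ]
[ 0.0018 -0.0009  0.0106] 1096
[-0.0011  0.0414  0.038   0.0008 -0.002   0.0015]
the job is handed in; nothing more can be done
None
```

I unscrewed the rotor lid clockwise by its knob and set it down in the tray beside the forceps, knob up. I handed the job in at about 16 s of the 64 s allowed.

- **Unscrewing:** I turned the lid about 5.4 rad in one grip, climbing with the thread. The first 6 to 7 mm of lift then met only the lid's own weight (about 2 N), so it was free.
- **Setting down:** I lowered it until the wrist force showed contact, peaking at about 10 N. I eased the force off, opened the jaws and backed straight up.
- **Final check of the lid:** The last wrist picture puts the knob's top centre at (0.518, -0.227), 58 mm above the bench, against 57 mm expected. The disc is level to within 0.002 rad and about 30 mm to the x- side of the tray's centre, clear of the walls and forceps.
- **Surroundings:** By eye, everything else visible in the last scene and wrist pictures looked unmoved. I did not measure the other objects or take a final side picture.
- **Disagreements:** The cameras differed by 2 to 3 mm on where the knob was at the start. I used a middle value and the jaws centred on it.

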